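# Set an end mill in a collet chuck and nip up the nut

## Task

Take the end mill (the plain straight cutter of the three standing in the wooden block) and set it shank down in the collet chuck on the tightening stand, pressing it gently until it is fully home on the back stop. Then turn the chuck's nut clockwise until the collet grips the shank firmly, without overtightening it, and let go. Leave the other two cutters standing in the block.

Things in the scene. Friction and masses are not known exactly. Their poses are not given: they have to be found in the camera images.
- stand: Tightening stand of grey paint, fixed to the bench at any yaw: base plate 130 x 104 x 14 mm, square tower 84 x 84 mm up to 76 mm. Origin under its centre on the bench, z up. A steel taper collet chuck stands upright in it, its axis the stand's z.
- chuck: The chuck's body, origin as the stand's: flange 63.5 mm across from 80 to 99 mm above the bench, neck 45 mm across up to 117 mm, then the nut. Keep fingertips at the nut above 101 mm. The nut gives by 0.2 rad per N m before its thread moves, so feel the moment in slow steps of 0.05 rad: after a quick turn that stops short it reads up to 0.1 N m too low.
- nut_face (a point): Centre of the nut's top face, on the chuck's axis, 140 mm above the bench. The dark round nut has six slots, is 50 mm across and reaches from 117 to 140 mm height; its outside is straight up to 134 mm, then bevelled to 43 mm. Right-hand thread: clockwise seen from above tightens.
- nut_grip (a point): Point on the chuck's axis at mid height of the nut's straight outside, 127 mm above the bench, for grasping it with fingers either side of the cutter. How far it is done up at the start is unknown and differs each time: it turns 0.9 to 2.9 rad before the collet meets the shank, then 0.3 to 0.7 rad more to grip firmly, so it takes several turns with fresh grasps. It stays wherever it is left.
- collet: Steel collet inside the nut, a ring of eight segments 1 mm proud of its face, drawn inwards by the nut; bore 17.7 to 21.2 mm while loose, mouth flared; origin on the axis 40 mm below the nut's face. Turning the loose nut takes 0.30 N m; once the collet meets the shank this climbs by 0.2 to 0.6 N m per rad. From 0.42 N m the collet grips firmly, 0.45 to 0.55 is right, beyond 0.59 is overtight.
- stop_top (a point): Centre of the flat top of the back stop at the bottom of the bore, on the axis, 50 mm below the nut's face. From 10 mm above it, two sprung lips of the bore's seal drag on the shank with 3 to 7 N, so the cutter does not fall home by its own weight but must be pushed; 8 to 20 N is enough to be home.
- back_stop: The back stop itself, a fixed dark screw in the bore; its origin is that of the stand. Do not press on it with more than 80 N.
- rack: Cutter block of light wood, 62 x 232 x 45 mm, fixed to the bench; origin under its centre, long side along its y. Four holes 18 mm wide and 35 mm deep in a row along y, at -84, -28, 28 and 84 mm; three hold a cutter with a 16 mm shank, standing 50 mm out of the block, in any order.
- end_mill: The end mill: straight steel cylinder, 16 mm across and 85 mm long, 0.10 to 0.17 kg, upright; its upper 33 mm carry four dark spiral flutes and its top is flat. Origin at the centre of its foot (the shank end, bevelled 1.5 mm), z towards the cutting end. When home it stands 35 mm out of the nut.
- end_mill_foot (a point): Centre of the end mill's foot.
- end_mill_top (a point): Centre of the end mill's flat cutting end, 85 mm above its foot.
- countersink: Another cutter, to be left alone: 16 mm shank and a head 25 mm across that ends in a point, 85 mm long; origin at its foot.
- slot_cutter: Another cutter, to be left alone: 16 mm shank, thin neck and a toothed disc 28 mm across at the top, 85 mm long; origin at its foot.
There are look-alikes about, which are no part of the job. Leave any orange or red look-alike of the end_mill alone.

How it is judged:
By the outcome, as a careful person would: the job done as asked, in the order asked, and still so for the second after the job is handed in, with the robot touching nothing.
It also fails if it takes over 72 s, if anything falls off the work surface, if the arm or the gripper's body presses on something with over 40 N, if the wrist force passes 120 N, or if a joint passes its speed limit or range.

## Robot

A 6-joint arm with a two-finger parallel gripper is mounted at the origin on the work surface. World frame = base frame: x ahead of the robot, y to its left, z up, the work surface at z = 0. Lengths are in m, angles in degrees, forces in N, time in s.
With the tool pointing down it reaches from about 0.425 to 1.125 m from the base axis. Payload 14.9 kg.
Tool frame: the origin (TCP) lies at the very end of the fingers, on their centre line; the grasp point (between the pads) lies ctrl.tcp_to_grasp behind it (ctrl.tcp_to_grasp is the distance from the TCP to the grasp point, in m); z points along the fingers, y is the direction in which the jaws open and shut (so a half turn about z gives the same grasp; the last joint's range is limited). The gripper opens to 91 mm and grips with 3 to 60 N. Pads are 32 mm wide; open, the fingers measure 118 mm over their backs; the gripper's body (76 mm by 178 mm) begins 60 mm behind the grasp point.
Start: joints at [-67.569, 21.709, 99.362, -0, 58.929, -1.908], TCP at [0.288, -0.638, 0.214] pointing down, gripper open.
Joint ranges: [-158.91, 158.91], [-42.39, 125.64], [0.06, 152.35], [-60.88, 240.88], [17.5, 164.5], [-176.32, 176.32]. Speed limits (degrees/s): [108.29, 108.29, 136.94, 180, 180, 180].

## Interface

Orientations are given as [roll, pitch, yaw] about the fixed x, y, z axes, in that order (R = Rz(yaw) Ry(pitch) Rx(roll)).
In Python, from station import read_state, optics, ctrl gives the robot as it stands.
- The arm moves only by the tool carry_out, never from a script. Its argument "commands" is a list of rows, each a list of 5 numbers: the closure, from -1 (fully open) to 1 (shut), then the shift along the tool's x, y, z in cm, then the turn about the tool's z in rad. In form: [[fingers, tx, ty, tz, roll], ...]. A call has 1 to 20 rows; each row is the pose to reach, as a shift and turn from the pose commanded when the call began, along the tool's axes at that moment; what a row does not reach only later rows make up. A row lasts 1/10 s, in which the tool goes at most 50 mm and 8.59 degrees, less where a joint would pass 70% of its speed; a pose out of reach is approached as far as the arm can. A call with a gripper value outside its range is refused whole. The fingers move at their own pace and stop on an object; "grip_force" is the grip in N (left out, the last holds). Time passes only in rows, so rows that repeat a pose let the fingers close. It gives the time, the measured TCP pose, the force and the opening at its end, in the units of the state.
- read_state(): the state, without advancing time (a new reading comes with each control period).
- optics.snapshot(name): name is "scene" or "side" or "wrist"; returns the picture (480x640x3 uint8, blue, green, red); there is no depth.
- optics.calibration(name): a dict with "vfov" (degrees; the focal length in pixels is half the picture's height over the tangent of half this angle, whatever the lens; pixels are square), "cx", "cy" (the principal point, pixels), "distortion" ([k1, k2, p1, p2, k3] as OpenCV has them; the pictures are not rectified), "R" (3x3) and "t" (3): a world point X has camera coordinates R X + t. Camera axes: x right, y down, z forward; pixel columns grow to the right and rows downward; lengths in m; the calibration is good to about 2 mm. A picture is of the moment at which its call begins: read the wrist's pose just before it. calibration takes no time and is no camera call; for the wrist camera it gives the pose at the moment of the call.
- ctrl.sign_off(): hands the job in, once; it reports no verdict.
The state is a dict: "clock": time; "joint_pos": joint angles; "qd": joint speeds; "tau": joint torques, N m; "tcp_pos": TCP position; "eef_rot": TCP orientation; "wrist_force": force on the tool from outside, world axes, zero at the start; "ft_torque": the same for the moment, N m; "opening": finger opening in m.
Only numpy, scipy, OpenCV 4.12 (cv2) and the standard library are available. Lean on these libraries where they do the work, as an engineer would, in place of code of your own. Each camera call takes 0.05 s, during which the arm holds its last target.

## Working session

There is one attempt and no reset: what is moved stays moved. The work goes in short steps, Python scripts to look and compute and a tool call to move; the robot and the scene stay as the last step left them, time stands still between calls to the robot, and variables do not carry over. Pictures are saved under pics/ and viewed, and the job is handed in when it is done.

Besides the shell and the picture viewer there is one more tool, called by a JSON object that holds its "method" and its "body", one argument or row to a line. carry_out: Moves the arm, as the interface text tells. Its arguments: {"type":"object","properties":{"commands":{"type":"array"},"grip_force":{"type":"number"}},"required":["commands"]}

```bash
ls; mkdir -p pics; python3 - <<'E'
from station import read_state, optics, ctrl
import cv2
s=read_state(); print(s); print(ctrl.tcp_to_grasp)
for n in ["scene","side","wrist"]:
    c=optics.calibration(n); print(n,c)
    cv2.imwrite(f"pics/{n}0.png",optics.snapshot(n))
print([a for a in dir(ctrl) if a[0]!='_'])
E
```

```text
pics
{'clock': 0.0, 'joint_pos': array([-6.75708737e+01,  2.17392009e+01,  9.93947544e+01,  2.10922619e-04,
        5.89293133e+01, -1.90749385e+00]), 'qd': array([-0.01922937, -0.11488381,  0.08125464, -0.01578351, -0.05366876,
       -0.05019892]), 'tau': array([-8.58909007e-04, -7.63729906e+01, -4.34363794e+01,  6.50896900e-02,
        4.25350852e-02, -5.34515834e-05]), 'tcp_pos': array([ 0.28831846, -0.63743448,  0.21328728]), 'eef_rot': array([-1.79936773e+02, -2.28639205e-03,  2.43365099e+01]), 'wrist_force': array([-0.2098965 ,  0.08409465,  0.31951761]), 'ft_torque': array([-0.03882806,  0.00872028,  0.04513728]), 'opening': 0.0912358846019895}
0.0188
scene {'vfov': 47.65296272929269, 'cx': 324.2157256096746, 'cy': 243.28650466072995, 'distortion': array([-0.0938364,  0.       ,  0.       ,  0.       ,  0.       ]), 'R': array([[-0.87682922,  0.48079546, -0.00250062],
       [ 0.37060295,  0.67253889, -0.64058168],
       [-0.306307  , -0.56260747, -0.76788596]]), 't': array([ 0.43896767, -0.16423184,  1.16290279])}
side {'vfov': 45.310141334029666, 'cx': 317.95339235194825, 'cy': 243.38242581344133, 'distortion': array([-0.07180881,  0.        ,  0.        ,  0.        ,  0.        ]), 'R': array([[ 0.98351273, -0.17995911,  0.01781642],
       [-0.11730857, -0.70987157, -0.69449338],
       [ 0.13762778,  0.68095307, -0.71927847]]), 't': array([-0.49698298,  0.15042476,  0.95741176])}
wrist {'vfov': 60.96809247385626, 'cx': 318.28598763520574, 'cy': 233.26365942035017, 'distortion': array([0.02712404, 0.        , 0.        , 0.        , 0.        ]), 'R': array([[ 4.11789328e-01, -9.11278930e-01,  5.11151509e-04],
       [-8.77454146e-01, -3.96353033e-01,  2.70145321e-01],
       [-2.45975142e-01, -1.11691472e-01, -9.62819425e-01]]), 't': array([-0.69969385, -0.02947637,  0.38967915])}
['PlanningError', 'sign_off', 'tcp_to_grasp']
```

View pics/scene0.png

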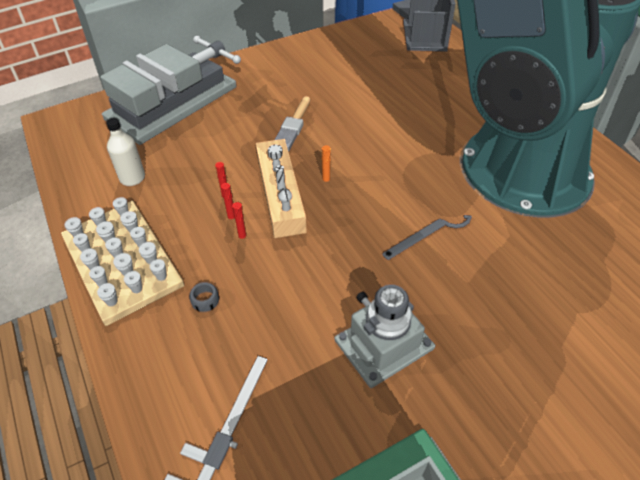

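View pics/side0.png

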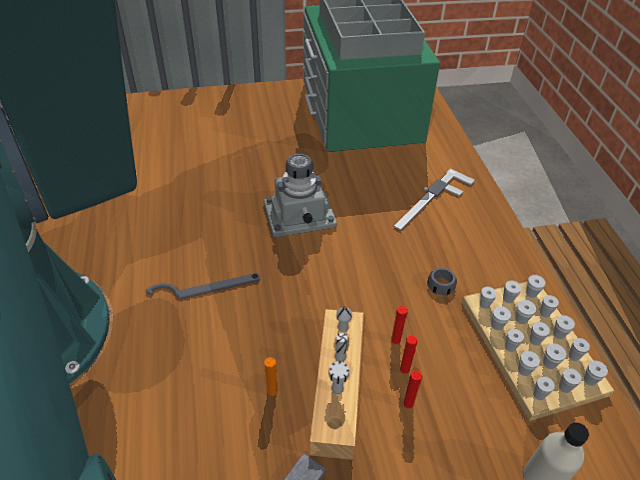

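View pics/wrist0.png

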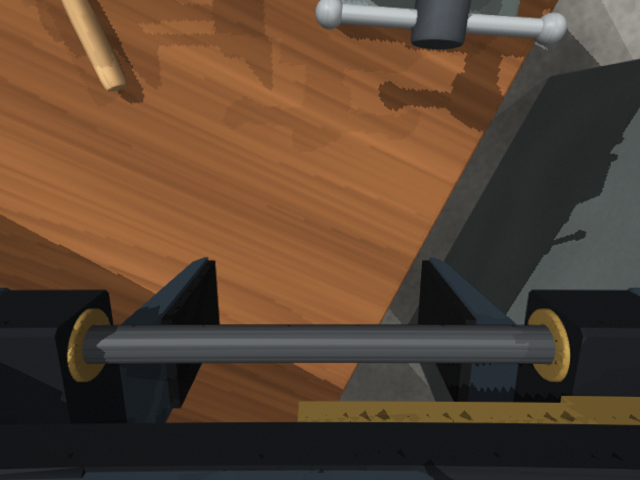

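```bash
python3 - <<'E'
import cv2,numpy as np
a=cv2.imread("pics/scene0.png"); b=cv2.imread("pics/side0.png")
f=lambda im,x,y,w,h,s:cv2.resize(im[y:y+h,x:x+w],None,fx=s,fy=s,interpolation=cv2.INTER_CUBIC)
cv2.imwrite("pics/c1.png",np.hstack([f(a,245,130,70,115,5),f(b,300,295,80,115,5)]))
cv2.imwrite("pics/c2.png",np.hstack([f(a,330,270,110,120,3.5),f(b,255,140,90,120,3.5)]))
E
```

```text
(no output)
```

View pics/c1.png

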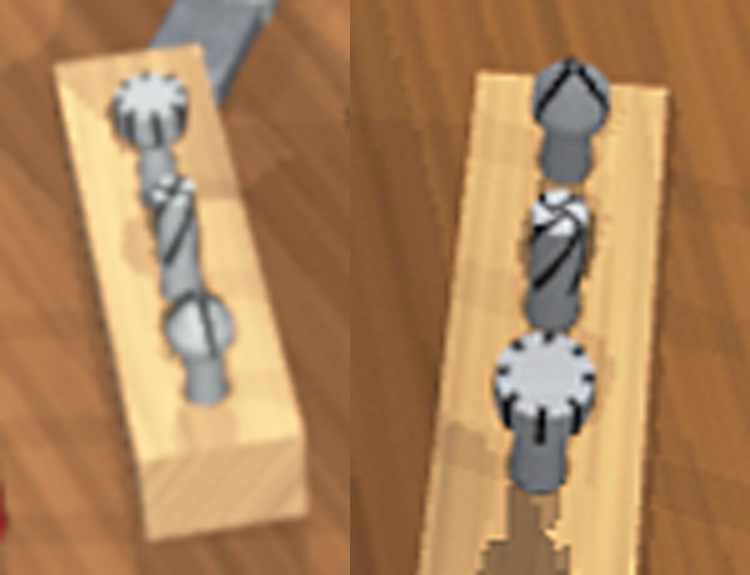

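View pics/c2.png

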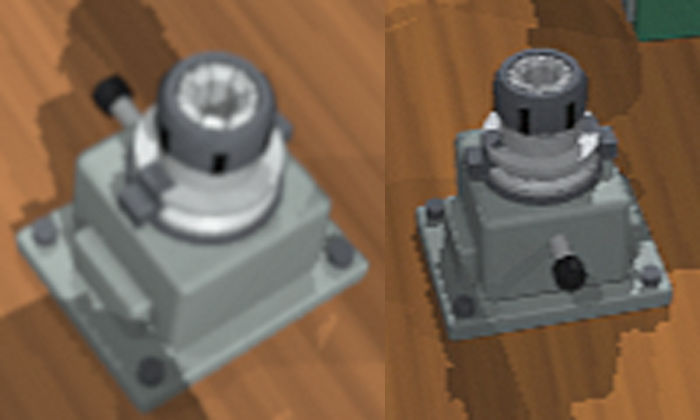

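```bash
cat > h.py <<'E'
import numpy as np, cv2
from station import read_state, optics, ctrl
def K(c):
    f=240/np.tan(np.radians(c['vfov']/2)); return np.array([[f,0,c['cx']],[0,f,c['cy']],[0,0,1]])
def ray(c,p):
    u=cv2.undistortPoints(np.array([[p]],float),K(c),np.array(c['distortion']))[0,0]
    R=np.array(c['R']);t=np.array(c['t']); d=R.T@np.array([u[0],u[1],1]); return -R.T@t,d/np.linalg.norm(d)
def tri(rs):
    A=sum(np.eye(3)-np.outer(d,d) for o,d in rs); b=sum((np.eye(3)-np.outer(d,d))@o for o,d in rs); return np.linalg.solve(A,b)
def onz(c,p,z):
    o,d=ray(c,p); return o+d*(z-o[2])/d[2]
def proj(c,X):
    return cv2.projectPoints(np.array(X,float).reshape(-1,3),cv2.Rodrigues(np.array(c['R']))[0],np.array(c['t']),K(c),np.array(c['distortion']))[0][:,0]
E
python3 - <<'E'
from h import *
np.set_printoptions(precision=4,suppress=True)
a=optics.calibration("scene");b=optics.calibration("side")
print("mill",tri([ray(a,(279.4,167.6)),ray(b,(342,337.6))]),onz(a,(279.4,167.6),.095),onz(b,(342,337.6),.095))
print("nut",tri([ray(a,(392,296.3)),ray(b,(300.1,160.9))]),onz(a,(392,296.3),.14),onz(b,(300.1,160.9),.14))
for p in [(255.6,143),(285,138.6),(305.6,217),(273.6,222.4)]: print(onz(a,p,.045))
for p in [(325.4,309.4),(363.6,313)]: print(onz(b,p,.045))
E
```

```text
mill [ 0.5098 -0.1604  0.0934] [ 0.5098 -0.1586  0.095 ] [ 0.5102 -0.1618  0.095 ]
nut [0.506  0.2111 0.1378] [0.5054 0.2126 0.14  ] [0.5069 0.2072 0.14  ]
[ 0.4995 -0.3043  0.045 ]
[ 0.4386 -0.2869  0.045 ]
[ 0.505  -0.0638  0.045 ]
[ 0.5629 -0.0804  0.045 ]
[ 0.5044 -0.0689  0.045 ]
[ 0.5649 -0.0867  0.045 ]
```

```bash
cat >> h.py <<'E'
from scipy.spatial.transform import Rotation as Ro
def Rt(s): return Ro.from_euler('xyz',s['eef_rot'],degrees=True).as_matrix()
def delta(s,P,yaw):
    """shift cm along tool axes, roll rad to reach TCP P, yaw deg"""
    R=Rt(s); d=R.T@(np.array(P)-s['tcp_pos'])*100
    r=(s['eef_rot'][2]-yaw+180)%360-180
    return np.round(d,2),round(np.radians(r),3)
def st():
    s=read_state(); np.set_printoptions(precision=4,suppress=True)
    print(s['clock'],s['tcp_pos'],s['eef_rot'],'q',s['joint_pos'],'F',s['wrist_force'],'M',s['ft_torque'],'op',s['opening']); return s
E
python3 - <<'E'
from h import *
s=st(); c=optics.calibration("wrist"); R=np.array(c['R']);t=np.array(c['t'])
print("cam in tool",Rt(s).T@(-R.T@t-s['tcp_pos'])," axis",Rt(s).T@R[2], Rt(s).T@R[0])
# TCP px
print(proj(c,s['tcp_pos']),proj(c,s['tcp_pos']-Rt(s)[:,2]*.0188))
print(delta(s,[.51-.0,-.160,.20],74.2))
E
```

```text
0.15 [ 0.2884 -0.6375  0.2134] [-179.9531   -0.0017   24.339 ] q [-67.57    21.7321  99.3872   0.0001  58.9275  -1.9091] F [-0.1898 -1.0443  0.1453] M [ 0.0272  0.0432 -0.0072] op 0.09150633603214671
cam in tool [ 0.0766 -0.0003 -0.1702]  axis [-0.2702  0.0013  0.9628] [-0.0004  1.     -0.0015]
[[318.4322 294.7527]] [[318.5163 313.9259]]
(array([ 39.87, -34.37,   1.37]), np.float64(-0.87))
```

{"method": "carry_out", "body": {
  "commands": [
    [-1, 39.9, -34.4, 0, -0.87],
    [-1, 39.9, -34.4, 0, -0.87],
    [-1, 39.9, -34.4, 0, -0.87],
    [-1, 39.9, -34.4, 0, -0.87],
    [-1, 39.9, -34.4, 0, -0.87],
    [-1, 39.9, -34.4, 0, -0.87],
    [-1, 39.9, -34.4, 0, -0.87],
    [-1, 39.9, -34.4, 0, -0.87],
    [-1, 39.9, -34.4, 0, -0.87],
    [-1, 39.9, -34.4, 0, -0.87],
    [-1, 39.9, -34.4, 4, -0.87],
    [-1, 39.9, -34.4, 4, -0.87],
    [-1, 39.9, -34.4, 4, -0.87],
    [-1, 39.9, -34.4, 4, -0.87]
  ]
}}

```text
clock: 1.55
tcp_pos: [0.5105, -0.1608, 0.1747]
eef_rot: [180.0, 0.0, 74.2]
wrist_force: [0.0, -0.2, 0.3]
opening: 0.0913
```

```bash
python3 - <<'E'
from h import *
s=st(); c=optics.calibration("wrist")
cv2.imwrite("pics/w1.png",optics.snapshot("wrist"))
print(proj(c,[[.51,-.16,.095],s['tcp_pos']]))
E
```

```text
1.55 [ 0.5105 -0.1608  0.1747] [179.9504   0.0085  74.1526] q [-19.975   10.0054 119.6193  -0.0064  50.3251  -4.1235] F [ 0.0426 -0.2359  0.3445] M [-0.0086 -0.0825 -0.0452] op 0.09126329389599051
[[316.6674 241.8174]
 [317.6116 294.4585]]
```

View pics/w1.png

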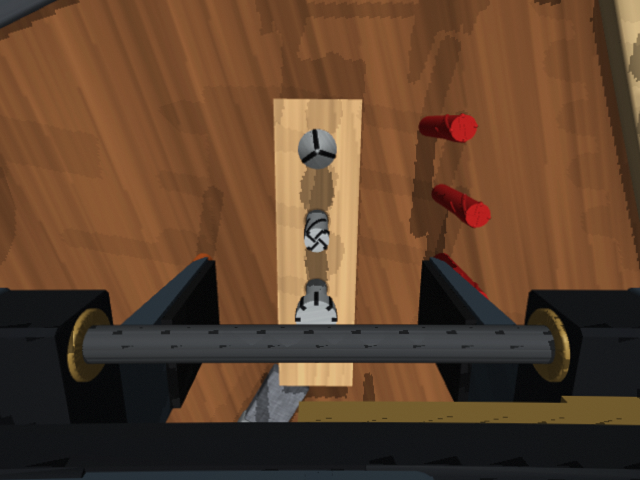

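```bash
python3 - <<'E'
from h import *
s=st(); c=optics.calibration("wrist")
im=cv2.imread("pics/w1.png"); 
cv2.imwrite("pics/w1c.png",cv2.resize(im[200:265,280:355],None,fx=8,fy=8,interpolation=cv2.INTER_CUBIC))
E
```

```text
1.6 [ 0.5105 -0.161   0.1749] [179.9248   0.0094  74.1225] q [-19.996    9.9888 119.6149  -0.0052  50.3206  -4.1151] F [-0.0457 -0.7987  0.4957] M [-0.0151 -0.116   0.0077] op 0.09104504995487836
```

View pics/w1c.png

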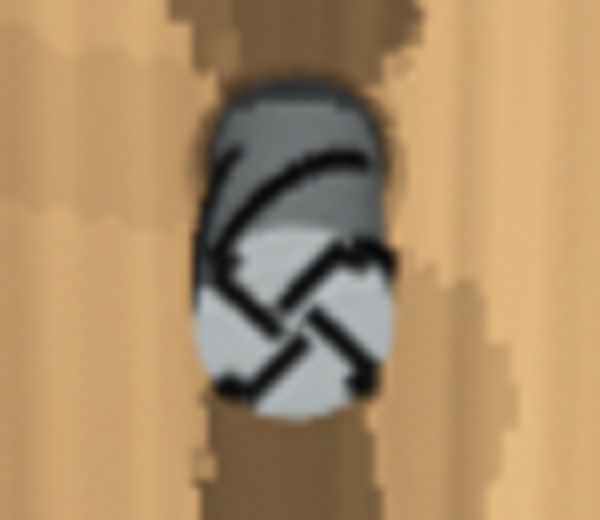

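```bash
python3 - <<'E'
from h import *
s=st(); c=optics.calibration("wrist")
p=onz(c,(316.8,240),.095); print(p, delta(s,[p[0],p[1],.066],s['eef_rot'][2]))
E
```

```text
1.6 [ 0.5105 -0.161   0.1749] [179.9248   0.0094  74.1225] q [-19.996    9.9888 119.6149  -0.0052  50.3206  -4.1151] F [-0.0457 -0.7987  0.4957] M [-0.0151 -0.116   0.0077] op 0.09104504995487836
[ 0.5105 -0.1591  0.095 ] (array([ 0.18, -0.07, 10.89]), np.float64(0.0))
```

{"method": "carry_out", "body": {
  "commands": [
    [-1, 0.2, -0.1, 5, 0],
    [-1, 0.2, -0.1, 8, 0],
    [-1, 0.2, -0.1, 10, 0],
    [-1, 0.2, -0.1, 10.9, 0],
    [-1, 0.2, -0.1, 10.9, 0],
    [1, 0.2, -0.1, 10.9, 0],
    [1, 0.2, -0.1, 10.9, 0],
    [1, 0.2, -0.1, 10.9, 0],
    [1, 0.2, -0.1, 10.9, 0],
    [1, 0.2, -0.1, 10.9, 0],
    [1, 0.2, -0.1, 10.9, 0],
    [1, 0.2, -0.1, 10.9, 0],
    [1, 0.2, -0.1, 10.9, 0]
  ],
  "grip_force": 50
}}

```text
clock: 2.9
tcp_pos: [0.5098, -0.1577, 0.0649]
eef_rot: [-180.0, -0.0, 74.2]
wrist_force: [0.5, 1.2, 0.8]
opening: 0.0298
```

```bash
python3 - <<'E'
from h import *
s=st()
cv2.imwrite("pics/w2.png",optics.snapshot("wrist"))
E
```

```text
2.9 [ 0.5098 -0.1577  0.0649] [-179.9939   -0.0005   74.1918] q [-19.689   20.4714 121.3748   0.0002  38.16    -3.8809] F [0.4821 1.1714 0.8404] M [-0.0259 -0.0978  0.0505] op 0.029822080888516952
```

View pics/w2.png

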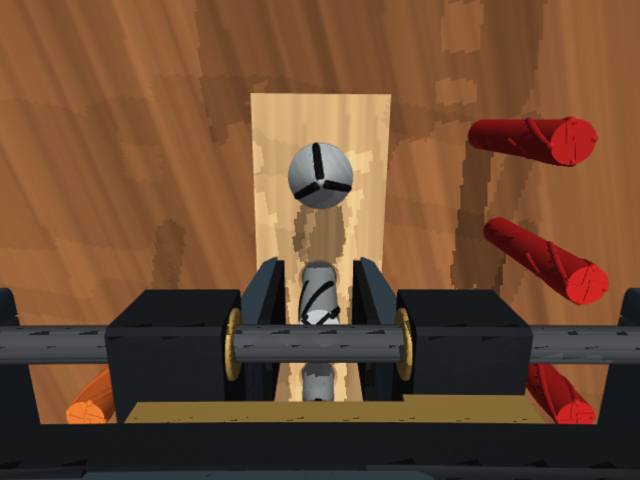

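Fingers (265–290 and 355–380, row ~300) are either side of the end mill at (318,300); still closing at 30 mm. Continue, then lift.

{"method": "carry_out", "body": {
  "commands": [
    [1, 0, 0, 0, 0],
    [1, 0, 0, 0, 0],
    [1, 0, 0, 0, 0],
    [1, 0, 0, 0, 0],
    [1, 0, 0, 0, 0],
    [1, 0, 0, 0, 0]
  ],
  "grip_force": 50
}}

```text
clock: 3.55
tcp_pos: [0.5098, -0.1577, 0.0649]
eef_rot: [-180.0, 0.0, 74.2]
wrist_force: [0.3, -0.7, -0.0]
opening: 0.0151
```

```bash
python3 - <<'E'
from h import *
s=st()
im=optics.snapshot("wrist")
cv2.imwrite("pics/w3.png",cv2.resize(im[240:400,200:440],None,fx=3,fy=3,interpolation=cv2.INTER_CUBIC))
print(delta(s,[s['tcp_pos'][0],s['tcp_pos'][1],.25],74.2),delta(s,[.506,.211,.25],112.6))
E
```

```text
3.55 [ 0.5098 -0.1577  0.0649] [-179.9995    0.0002   74.1853] q [-19.6945  20.4706 121.3739  -0.0004  38.1561  -3.8795] F [ 0.3064 -0.6704 -0.014 ] M [-0.0486 -0.1365  0.0004] op 0.015058772602495208
(array([ -0.  ,  -0.  , -18.51]), np.float64(-0.0)) (array([ 35.37, -10.42, -18.51]), np.float64(-0.67))
```

View pics/w3.png

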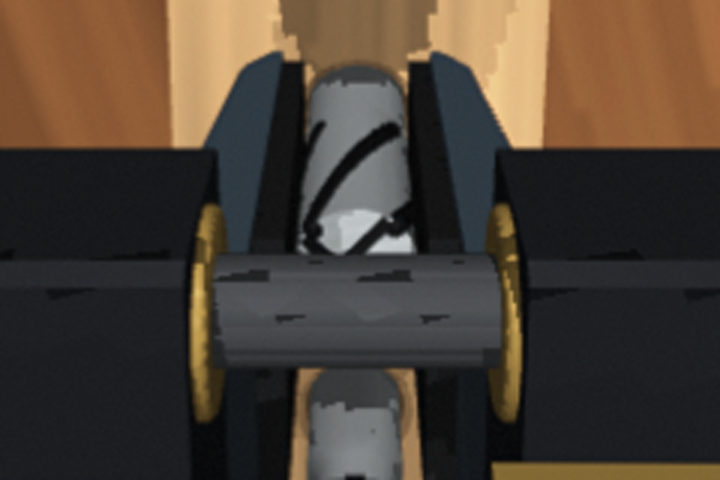

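{"method": "carry_out", "body": {
  "commands": [
    [1, 0, 0, -1, 0],
    [1, 0, 0, -3.5, 0],
    [1, 0, 0, -8, 0],
    [1, 0, 0, -13, 0],
    [1, 0, 0, -18.5, 0],
    [1, 0, 0, -18.5, 0],
    [1, 5, -1.7, -18.5, 0],
    [1, 10, -3.4, -18.5, 0],
    [1, 15, -5.1, -18.5, 0],
    [1, 20, -6.8, -18.5, 0],
    [1, 25, -8.6, -18.5, 0],
    [1, 28.5, -9.8, -18.5, 0],
    [1, 30.4, -10.5, -18.5, 0],
    [1, 30.4, -10.5, -18.5, 0],
    [1, 30.4, -10.5, -18.5, 0],
    [1, 30.4, -10.5, -18.5, 0]
  ],
  "grip_force": 50
}}

```text
clock: 5.2
tcp_pos: [0.4915, 0.1626, 0.2497]
eef_rot: [-180.0, 0.0, 74.2]
wrist_force: [0.2, 0.3, -1.5]
opening: 0.0151
```

```bash
python3 - <<'E'
from h import *
s=st();c=optics.calibration("wrist")
im=optics.snapshot("wrist")
cv2.imwrite("pics/w4.png",im)
print(proj(c,[[.506,.211,.14],s['tcp_pos'],s['tcp_pos']-[0,0,.055]]))
E
```

```text
5.2 [0.4915 0.1626 0.2497] [-179.9806    0.0216   74.1512] q [ 15.7258   2.4322 118.9611  -0.0096  58.6346  31.5796] F [ 0.1689  0.3043 -1.472 ] M [-0.0267 -0.1158 -0.0009] op 0.015149182994595762
[[318.9251 158.3401]
 [317.6561 294.4144]
 [317.8225 255.146 ]]
```

View pics/w4.png

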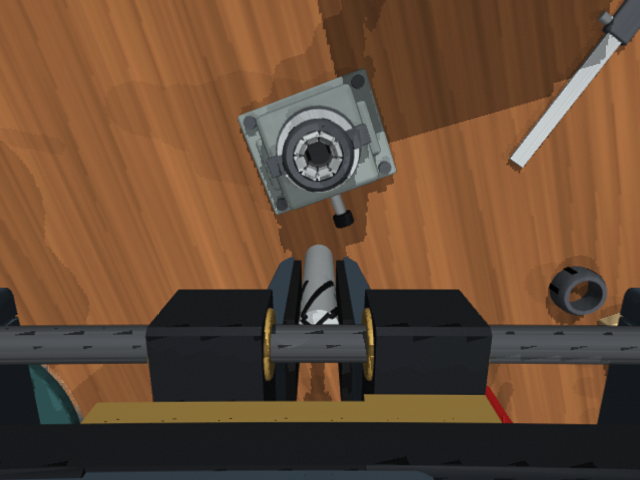

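```bash
python3 - <<'E'
import cv2,numpy as np
im=cv2.imread("pics/w4.png")
a=cv2.resize(im[110:200,270:370],None,fx=7,fy=7,interpolation=cv2.INTER_CUBIC)
b=cv2.resize(im[225:330,270:370],None,fx=5,fy=5,interpolation=cv2.INTER_CUBIC)
cv2.imwrite("pics/w4a.png",a[:600]);cv2.imwrite("pics/w4b.png",b)
E
```

```text
(no output)
```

View pics/w4a.png

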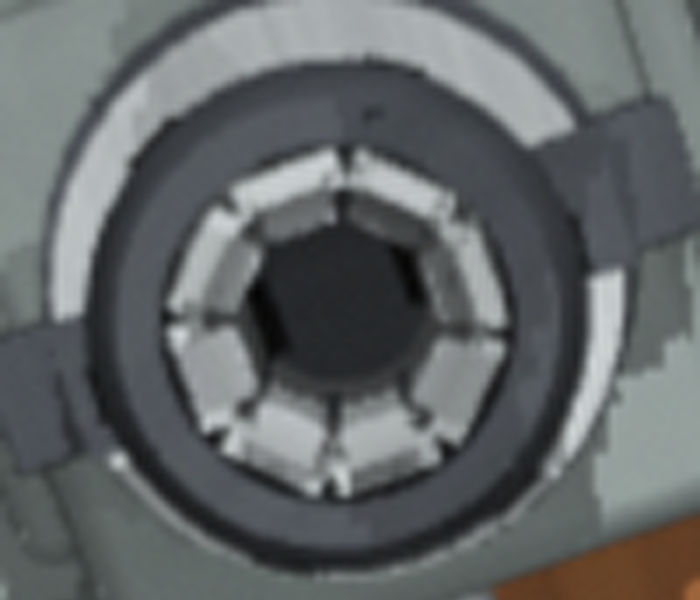

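View pics/w4b.png

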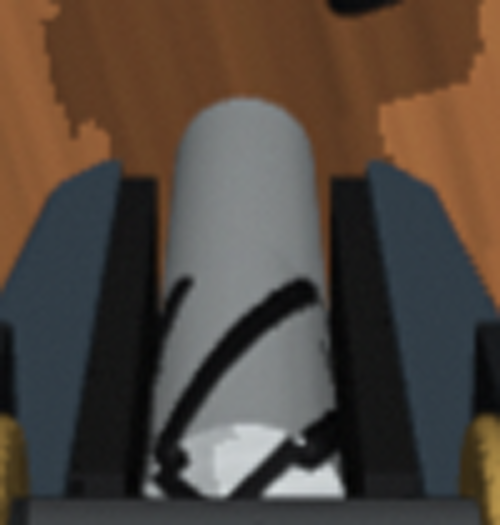

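```bash
python3 - <<'E'
from h import *
s=st();c=optics.calibration("wrist");R=Rt(s);T=s['tcp_pos']
th=np.linspace(0,2*np.pi,73)
for mx in [-.002,-.001,0,.001]:
  for my in [0,.0005]:
    P=[T+R@np.array([mx+r*np.cos(t),my+r*np.sin(t),.055-h]) for r,h in((.008,.0015),(.0065,0)) for t in th]
    q=proj(c,P); w=proj(c,[T+R@np.array([mx,my+e*.008,.045]) for e in(-1,1)])
    print(mx,my,'minrow',q[:,1].min(),'x mid',(q[:73,0].min()+q[:73,0].max())/2,q[:73,0].min(),q[:73,0].max())
for p in [(317.6,155.3)]:
    n=onz(c,p,.141); print("nut",n)
E
```

```text
5.25 [0.4916 0.1624 0.2498] [-179.987     0.0117   74.121 ] q [ 15.7072   2.4286 118.9549  -0.0036  58.6337  31.5881] F [-1.0642 -0.3384 -1.3904] M [-0.0319 -0.0665 -0.0189] op 0.014906024217064124
-0.002 0 minrow 246.10758972161594 x mid 317.79433006725714 304.00526912726633 331.58339100724794
-0.002 0.0005 minrow 246.10727440521006 x mid 318.6561997969526 304.8671383445728 332.4452612493324
-0.001 0 minrow 244.44612134446382 x mid 317.79315960570244 303.9884730562925 331.5978461551124
-0.001 0.0005 minrow 244.44580561979845 x mid 318.65600611981944 304.8513190602556 332.46069317938327
0 0 minrow 242.7808336997058 x mid 317.791986058055 303.9716264102217 331.6123457058883
0 0.0005 minrow 242.78051756554044 x mid 318.6558123255011 304.835452169765 332.4761724812371
0.001 0 minrow 241.11170906715077 x mid 317.7908094092008 303.95472892852007 331.6268898898815
0.001 0.0005 minrow 241.11139252223813 x mid 318.655618414227 304.81953742791086 332.4916994005431
nut [0.5059 0.2131 0.141 ]
```

{"method": "carry_out", "body": {
  "commands": [
    [1, 3.0, 0, 0, 0],
    [1, 5.4, -0.1, 0, 0],
    [1, 5.4, -0.1, 2, 0],
    [1, 5.4, -0.1, 4, 0],
    [1, 5.4, -0.1, 4.5, 0],
    [1, 5.4, -0.1, 4.5, 0],
    [1, 5.4, -0.1, 4.5, 0],
    [1, 5.4, -0.1, 4.5, 0]
  ],
  "grip_force": 50
}}

```text
clock: 6.05
tcp_pos: [0.506, 0.2155, 0.206]
eef_rot: [179.9, -0.0, 74.2]
wrist_force: [-0.1, 0.3, -0.9]
opening: 0.0149
```

```bash
python3 - <<'E'
from h import *
s=st();
ims={n:optics.snapshot(n) for n in("wrist","scene","side")}
f=lambda im,x,y,w,h,k:cv2.resize(im[y:y+h,x:x+w],None,fx=k,fy=k,interpolation=cv2.INTER_CUBIC)
cv2.imwrite("pics/w5.png",f(ims["wrist"],260,190,120,100,6.5))
for n in("scene","side"): cv2.imwrite(f"pics/{n}5.png",ims[n])
cv2.imwrite("pics/s5.png",np.hstack([f(ims["scene"],360,255,65,75,6),f(ims["side"],268,110,65,75,6)]))
E
```

```text
6.05 [0.506  0.2155 0.206 ] [179.9361  -0.0488  74.1596] q [ 20.6415   8.7969 117.1107   0.0016  54.012   36.481 ] F [-0.1016  0.282  -0.9059] M [ 0.0168 -0.0877  0.0177] op 0.014870772491797806
```

View pics/w5.png

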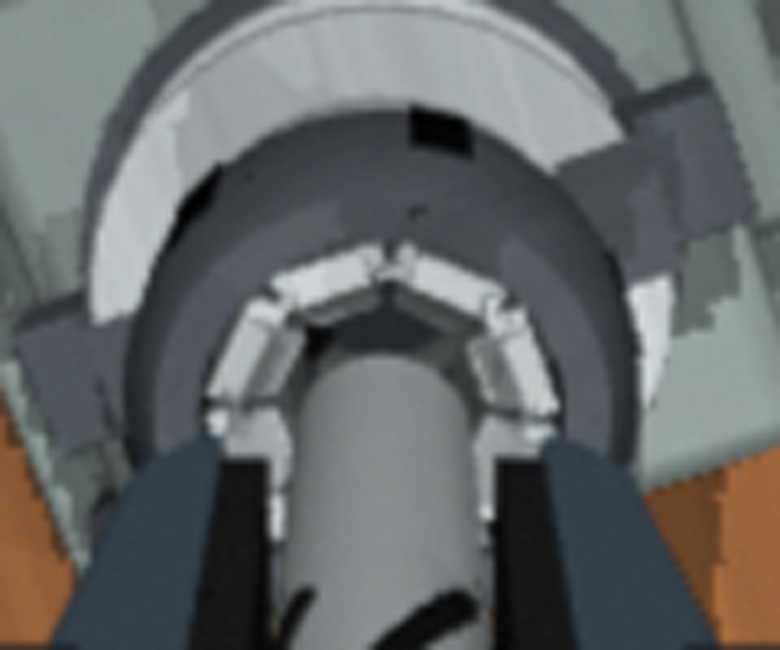

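View pics/s5.png

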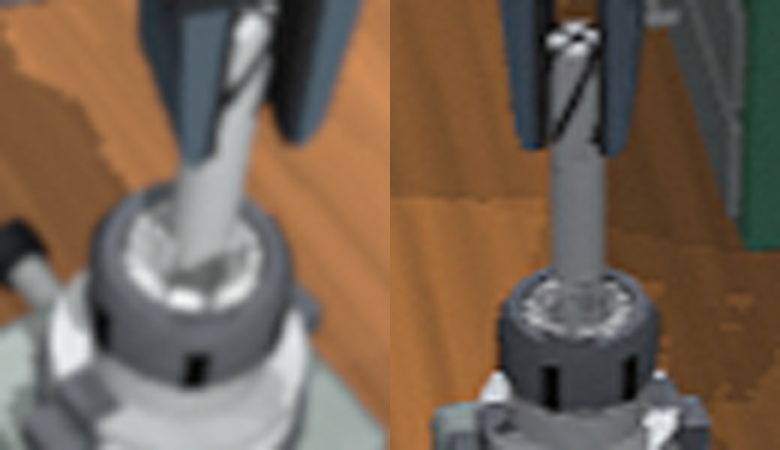

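```bash
python3 - <<'E'
from h import *
s=st();c=optics.calibration("wrist");R=Rt(s)
n=onz(c,(318.6,252.4),.141); print("nut",n)
fc=s['tcp_pos']+R@np.array([-.0009,.0007,0]); print("foot",fc,"need tool",R.T@(n-fc)*100)
fr=onz(c,(319.2,244.2),.1525); print(R.T@(fr-s['tcp_pos']))
E
```

```text
6.2 [0.5057 0.2156 0.2056] [179.9558  -0.0334  74.1811] q [ 20.6647   8.8179 117.1327   0.0008  53.994   36.4832] F [-0.0692  0.3422 -0.973 ] M [ 0.0164 -0.053   0.0467] op 0.015127909008359502
nut [0.5058 0.2141 0.141 ]
foot [0.5061 0.2146 0.2056] need tool [-0.0591 -0.02    6.4571]
[0.0073 0.0008 0.0531]
```

{"method": "carry_out", "body": {
  "commands": [
    [1, -0.06, -0.02, 0, 0],
    [1, -0.06, -0.02, 0.5, 0],
    [1, -0.06, -0.02, 1.0, 0],
    [1, -0.06, -0.02, 1.3, 0],
    [1, -0.06, -0.02, 1.6, 0],
    [1, -0.06, -0.02, 1.8, 0],
    [1, -0.06, -0.02, 2.0, 0],
    [1, -0.06, -0.02, 2.0, 0]
  ]
}}

```text
clock: 7.0
tcp_pos: [0.5049, 0.215, 0.1847]
eef_rot: [-180.0, 0.0, 74.2]
wrist_force: [-0.7, 0.0, -1.7]
opening: 0.0146
```

```bash
python3 - <<'E'
from h import *
s=st();
ims={n:optics.snapshot(n) for n in("wrist",)}
f=lambda im,x,y,w,h,k:cv2.resize(im[y:y+h,x:x+w],None,fx=k,fy=k,interpolation=cv2.INTER_CUBIC)
cv2.imwrite("pics/w6.png",f(ims["wrist"],260,190,120,100,6.5))
E
```

```text
7.0 [0.5049 0.215  0.1847] [-179.9829    0.0124   74.1867] q [ 20.6321  10.4366 117.8094   0.0002  51.7751  36.4452] F [-0.7002  0.0374 -1.7491] M [-0.0266 -0.0776 -0.018 ] op 0.014618925299403129
```

View pics/w6.png

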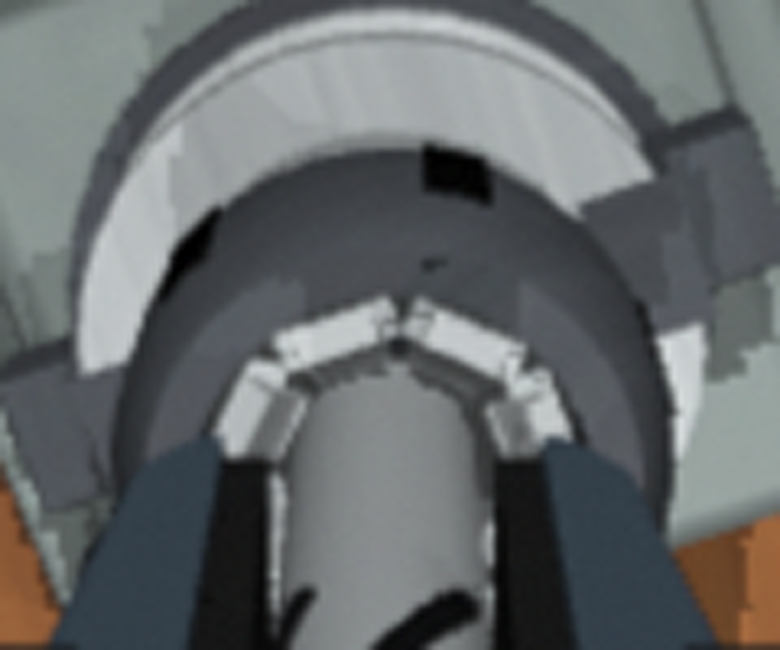

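{"method": "carry_out", "body": {
  "commands": [
    [1, 0, 0, 0.5, 0],
    [1, 0, 0, 1.0, 0],
    [1, 0, 0, 1.5, 0],
    [1, 0, 0, 2.0, 0],
    [1, 0, 0, 2.5, 0],
    [1, 0, 0, 2.8, 0],
    [1, 0, 0, 2.8, 0]
  ]
}}

```text
clock: 7.75
tcp_pos: [0.5048, 0.215, 0.1564]
eef_rot: [-180.0, 0.0, 74.2]
wrist_force: [-0.7, 0.7, -1.3]
opening: 0.0148
```

{"method": "carry_out", "body": {
  "commands": [
    [1, 0, 0, 0.2, 0],
    [1, 0, 0, 0.4, 0],
    [1, 0, 0, 0.6, 0],
    [1, 0, 0, 0.8, 0],
    [1, 0, 0, 0.9, 0],
    [1, 0, 0, 1.0, 0],
    [1, 0, 0, 1.0, 0]
  ]
}}

```text
clock: 8.45
tcp_pos: [0.505, 0.2151, 0.1468]
eef_rot: [-180.0, 0.0, 74.2]
wrist_force: [0.5, 0.2, 0.2]
opening: 0.015
```

{"method": "carry_out", "body": {
  "commands": [
    [1, 0, 0, 0.05, 0],
    [1, 0, 0, 0.1, 0],
    [1, 0, 0, 0.1, 0]
  ]
}}

```text
clock: 8.75
tcp_pos: [0.505, 0.215, 0.1459]
eef_rot: [-180.0, 0.0, 74.2]
wrist_force: [1.0, 0.5, 1.4]
opening: 0.015
```

{"method": "carry_out", "body": {
  "commands": [
    [1, 0, 0, 0.05, 0],
    [1, 0, 0, 0.1, 0],
    [1, 0, 0, 0.1, 0]
  ]
}}

```text
clock: 9.05
tcp_pos: [0.5051, 0.215, 0.1449]
eef_rot: [180.0, -0.0, 74.2]
wrist_force: [-0.5, -0.9, 0.5]
opening: 0.0148
```

{"method": "carry_out", "body": {
  "commands": [
    [1, 0, 0, 0.05, 0],
    [1, 0, 0, 0.1, 0],
    [1, 0, 0, 0.1, 0]
  ]
}}

```text
clock: 9.35
tcp_pos: [0.5055, 0.2153, 0.1448]
eef_rot: [180.0, -0.0, 74.2]
wrist_force: [-2.2, -0.8, 12.8]
opening: 0.0148
```

{"method": "carry_out", "body": {
  "commands": [
    [1, 0, 0, 0.03, 0],
    [1, 0, 0, 0.03, 0]
  ]
}}

```text
clock: 9.55
tcp_pos: [0.5056, 0.2153, 0.1448]
eef_rot: [180.0, -0.0, 74.2]
wrist_force: [-3.5, -0.9, 17.2]
opening: 0.0148
```

{"method": "carry_out", "body": {
  "commands": [
    [-1, 0, 0, 0, 0],
    [-1, 0, 0, 0, 0],
    [-1, 0, 0, 0, 0],
    [-1, 0, 0, 0, 0],
    [-1, 0, 0, 0, 0],
    [-1, 0, 0, 0, 0],
    [-1, 0, 0, -2, -0.15],
    [-1, 0, 0, -4, -0.3],
    [-1, 0, 0, -6, -0.45],
    [-1, 0, 0, -6, -0.6],
    [-1, 0, 0, -6, -0.75],
    [-1, 0, 0, -6, -0.9],
    [-1, 0, 0, -6, -1.05],
    [-1, 0, 0, -6, -1.2],
    [-1, 0, 0, -6, -1.35],
    [-1, 0, 0, -6, -1.5],
    [-1, 0, 0, -6, -1.57],
    [-1, 0, 0, -6, -1.57],
    [-1, 0, 0, -6, -1.57]
  ]
}}

```text
clock: 11.45
tcp_pos: [0.505, 0.2151, 0.2036]
eef_rot: [-180.0, -0.0, 164.0]
wrist_force: [0.2, -0.4, 0.3]
opening: 0.0911
```

```bash
python3 - <<'E'
from h import *
s=st();c=optics.calibration("wrist")
im=optics.snapshot("wrist")
np.save("pics/cal7.npy",c,allow_pickle=True); cv2.imwrite("pics/w7r.png",im)
f=lambda im,x,y,w,h,k:cv2.resize(im[y:y+h,x:x+w],None,fx=k,fy=k,interpolation=cv2.INTER_CUBIC)
cv2.imwrite("pics/w7.png",f(im,255,180,130,140,4.2))
E
```

```text
11.45 [0.505  0.2151 0.2036] [-179.9989   -0.002   164.0053] q [ 20.6363   8.9189 117.2553   0.0004  53.8282 -53.3693] F [ 0.1936 -0.3503  0.3352] M [ 0.0698 -0.0873 -0.0173] op 0.09106496448663536
```

View pics/w7.png

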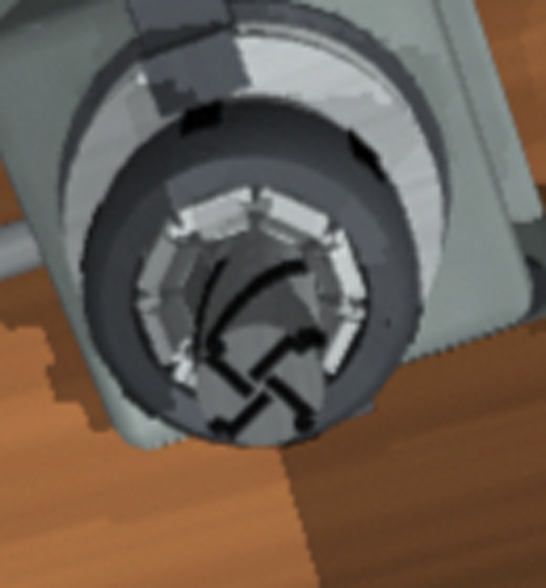

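```bash
python3 - <<'E'
from h import *
s=st();c=optics.calibration("wrist")
print(onz(c,(314.8,251.0),.141),onz(c,(316.5,270.8),.175))
T=s['tcp_pos'];R=Rt(s); print(R.T@(onz(c,(314.8,251.0),.141)-T),R.T@(onz(c,(316.5,270.8),.175)-T))
E
```

```text
11.5 [0.5051 0.2151 0.2036] [179.9995  -0.0018 164.0097] q [ 20.6315   8.9203 117.253    0.0018  53.8279 -53.3793] F [ 0.4291  0.7313 -0.3592] M [ 0.1084 -0.1174 -0.0382] op 0.09118793734566508
[0.5049 0.2131 0.141 ] [0.505  0.2144 0.175 ]
[-0.0004 -0.0019  0.0626] [-0.0001 -0.0007  0.0286]
```

{"method": "carry_out", "body": {
  "commands": [
    [-1, 0, 0, 0, -0.15],
    [-1, 0, 0, 0, -0.3],
    [-1, 0, 0, 0, -0.45],
    [-1, 0, 0, 0, -0.6],
    [-1, 0, 0, 0, -0.75],
    [-1, 0, 0, 0, -0.9],
    [-1, 0, 0, 0, -1.05],
    [-1, 0, 0, 0, -1.2],
    [-1, 0, 0, 0, -1.35],
    [-1, 0, 0, 0, -1.5],
    [-1, 0, 0, 0, -1.57],
    [-1, 0, 0, 0, -1.57]
  ]
}}

```text
clock: 12.7
tcp_pos: [0.505, 0.2151, 0.2036]
eef_rot: [180.0, 0.0, -105.9]
wrist_force: [0.6, 0.6, -0.3]
opening: 0.0911
```

```bash
python3 - <<'E'
from h import *
s=st();c=optics.calibration("wrist")
im=optics.snapshot("wrist")
f=lambda im,x,y,w,h,k:cv2.resize(im[y:y+h,x:x+w],None,fx=k,fy=k,interpolation=cv2.INTER_CUBIC)
cv2.imwrite("pics/w8.png",f(im,255,180,130,140,4.2))
E
```

```text
12.7 [0.505  0.2151 0.2036] [ 179.9967    0.0001 -105.9317] q [  20.6343    8.9188  117.2548    0.0026   53.8289 -143.4355] F [ 0.6247  0.574  -0.3063] M [ 0.1668 -0.0413 -0.0032] op 0.09111147202992093
```

View pics/w8.png

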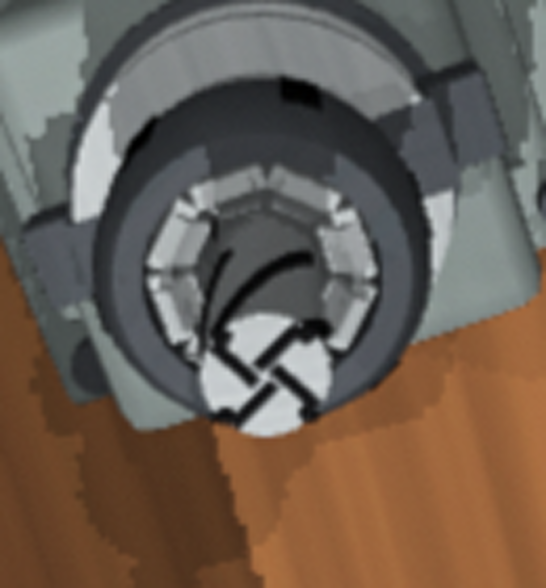

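```bash
python3 - <<'E'
from h import *
s=st();c=optics.calibration("wrist")
print(onz(c,(317.3,245.7),.141),onz(c,(317.7,268.6),.175))
E
```

```text
12.75 [0.505  0.2151 0.2036] [ 179.997     0.0001 -106.0746] q [  20.6345    8.9187  117.2545    0.0023   53.8291 -143.2923] F [-0.2577  0.5459  0.4481] M [ 0.1783 -0.006   0.005 ] op 0.09131767247918549
[0.5051 0.2119 0.141 ] [0.5053 0.2137 0.175 ]
```

{"method": "carry_out", "body": {
  "commands": [
    [-1, 0.2, -0.1, 2, 0],
    [-1, 0.2, -0.1, 5, 0],
    [-1, 0.2, -0.1, 8, 0],
    [-1, 0.2, -0.1, 9.5, 0],
    [-1, 0.2, -0.1, 9.5, 0],
    [0.1, 0.2, -0.1, 9.5, 0],
    [0.1, 0.2, -0.1, 9.5, 0],
    [0.1, 0.2, -0.1, 9.5, 0],
    [0.1, 0.2, -0.1, 9.5, 0],
    [0.1, 0.2, -0.1, 9.5, 0]
  ],
  "grip_force": 15
}}

```text
clock: 13.75
tcp_pos: [0.5057, 0.213, 0.1091]
eef_rot: [-180.0, 0.0, -105.9]
wrist_force: [-0.1, -0.1, 0.7]
opening: 0.054
```

{"method": "carry_out", "body": {
  "commands": [
    [0.6, 0, 0, 0, 0],
    [0.6, 0, 0, 0, 0],
    [0.6, 0, 0, 0, 0],
    [0.6, 0, 0, 0, 0],
    [0.6, 0, 0, 0, 0]
  ],
  "grip_force": 15
}}

```text
clock: 14.25
tcp_pos: [0.5054, 0.213, 0.1089]
eef_rot: [180.0, 0.0, -105.9]
wrist_force: [-3.1, 0.3, 6.9]
opening: 0.0492
```

```bash
python3 - <<'E'
from h import *
s=st();R=Rt(s)
im=optics.snapshot("side"); im2=optics.snapshot("scene")
s2=st()
print(R.T@s['wrist_force'],R.T@s2['wrist_force'])
f=lambda im,x,y,w,h,k:cv2.resize(im[y:y+h,x:x+w],None,fx=k,fy=k,interpolation=cv2.INTER_CUBIC)
cv2.imwrite("pics/s9.png",np.hstack([f(im2,340,230,100,140,3.8),f(im,250,90,100,140,3.8)]))
E
```

```text
14.25 [0.5054 0.213  0.1089] [ 179.9875    0.004  -105.9106] q [  20.41     17.1626  119.3608    0.0154   43.4843 -143.6906] F [-3.0966  0.2869  6.9495] M [ 0.2779  0.5339 -0.0189] op 0.04921295328891804
14.35 [0.5054 0.213  0.1089] [ 179.9878    0.0016 -105.9069] q [  20.4122   17.1622  119.3607    0.0124   43.4859 -143.6899] F [-4.0623  0.7185  6.2226] M [0.2962 0.5876 0.035 ] op 0.049661947868776236
[ 0.5725  3.0581 -6.9489] [ 0.4222  4.105  -6.2217]
```

View pics/s9.png

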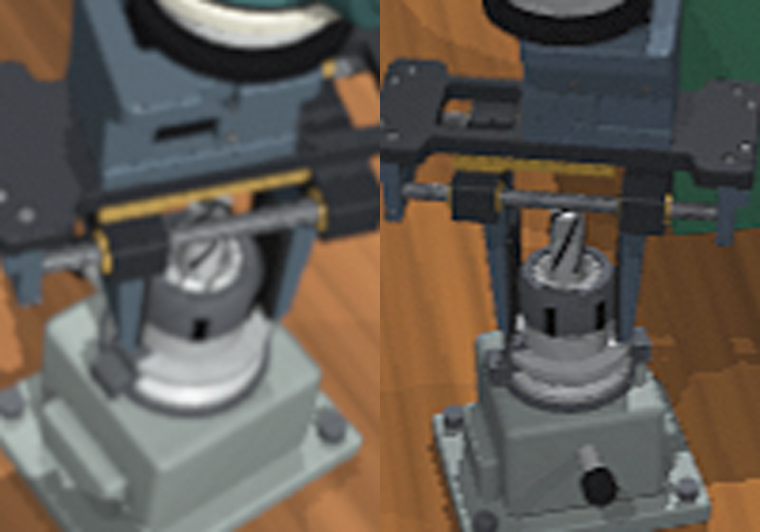

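{"method": "carry_out", "body": {
  "commands": [
    [0.6, 0, 0.03, 0, 0],
    [0.6, 0, 0.03, 0, 0],
    [0.6, 0, 0.03, 0, 0],
    [0.6, 0, 0.03, 0, 0.05],
    [0.6, 0, 0.03, 0, 0.1],
    [0.6, 0, 0.03, 0, 0.15],
    [0.6, 0, 0.03, 0, 0.2],
    [0.6, 0, 0.03, 0, 0.25],
    [0.6, 0, 0.03, 0, 0.3],
    [0.6, 0, 0.03, 0, 0.35],
    [0.6, 0, 0.03, 0, 0.4],
    [0.6, 0, 0.03, 0, 0.45],
    [0.6, 0, 0.03, 0, 0.5]
  ],
  "grip_force": 60
}}

```text
clock: 15.65
tcp_pos: [0.5056, 0.2129, 0.1089]
eef_rot: [-180.0, 0.0, -134.6]
wrist_force: [0.4, -2.0, 4.4]
opening: 0.0485
```

```bash
cat >> h.py <<'E'
def feel(n=6):
    L=[]
    for i in range(n):
        s=read_state(); L.append(np.r_[s['wrist_force'],s['ft_torque']]); optics.snapshot("wrist")
    L=np.array(L); np.set_printoptions(precision=3,suppress=True)
    print(s['clock'],s['tcp_pos'],'yaw',s['eef_rot'][2],'j6',s['joint_pos'][5],'op',s['opening'])
    print('F',L.mean(0)[:3],'M',L.mean(0)[3:],'Mz',L[:,5])
E
python3 -c "
from h import *
feel()"
```

```text
15.9 [0.506 0.213 0.109] yaw -134.44708028436986 j6 -115.1209463364411 op 0.04906714397262869
F [ 0.256 -1.806  5.055] M [-0.226 -0.145  0.278] Mz [0.32  0.33  0.237 0.292 0.255 0.235]
```

{"method": "carry_out", "body": {
  "commands": [
    [0.6, 0, 0, 0, 0.1],
    [0.6, 0, 0, 0, 0.2],
    [0.6, 0, 0, 0, 0.3],
    [0.6, 0, 0, 0, 0.4],
    [0.6, 0, 0, 0, 0.45],
    [0.6, 0, 0, 0, 0.5],
    [0.6, 0, 0, 0, 0.55],
    [0.6, 0, 0, 0, 0.6],
    [0.6, 0, 0, 0, 0.65]
  ]
}}

```text
clock: 16.85
tcp_pos: [0.5057, 0.2126, 0.1089]
eef_rot: [-180.0, 0.1, -171.8]
wrist_force: [1.9, -5.7, 4.8]
opening: 0.0491
```

```bash
python3 -c "
from h import *
feel()"
```

```text
17.1 [0.506 0.213 0.109] yaw -171.6772562298085 j6 -77.87875351146661 op 0.04865280603184256
F [ 1.922 -5.654  4.939] M [-0.878 -0.461  0.301] Mz [0.305 0.314 0.26  0.302 0.327 0.296]
```

{"method": "carry_out", "body": {
  "commands": [
    [0.6, 0, -0.03, 0, 0.05],
    [0.6, 0, -0.05, 0, 0.1],
    [0.6, 0, -0.05, 0, 0.15],
    [0.6, 0, -0.05, 0, 0.2],
    [0.6, 0, -0.05, 0, 0.25],
    [0.6, 0, -0.05, 0, 0.3]
  ]
}}

```text
clock: 17.75
tcp_pos: [0.5058, 0.2124, 0.1089]
eef_rot: [180.0, 0.1, 171.0]
wrist_force: [1.5, -3.3, 5.3]
opening: 0.0489
```

```bash
python3 -c "
from h import *
feel()"
```

```text
18.0 [0.506 0.212 0.109] yaw 171.17652313272447 j6 -60.79639726814765 op 0.04883382452122564
F [ 1.586 -2.401  5.392] M [-0.369 -0.394  0.281] Mz [0.304 0.268 0.294 0.255 0.296 0.268]
```

{"method": "carry_out", "body": {
  "commands": [
    [0.6, 0, 0, 0, 0.05],
    [0.6, 0, 0, 0, 0.1],
    [0.6, 0, 0, 0, 0.15],
    [0.6, 0, 0, 0, 0.2],
    [0.6, 0, 0, 0, 0.25],
    [0.6, 0, 0, 0, 0.3]
  ]
}}

```text
clock: 18.65
tcp_pos: [0.5057, 0.2123, 0.1089]
eef_rot: [180.0, 0.0, 153.9]
wrist_force: [1.4, -5.7, 6.9]
opening: 0.0489
```

```bash
python3 -c "
from h import *
feel()"
```

```text
18.9 [0.506 0.212 0.109] yaw 153.99693378965435 j6 -43.61152531835702 op 0.04887397169892945
F [ 1.791 -4.677  6.136] M [-0.688 -0.372  0.283] Mz [0.314 0.337 0.323 0.234 0.219 0.269]
```

{"method": "carry_out", "body": {
  "commands": [
    [0.6, 0, 0, 0, 0.05],
    [0.6, 0, 0, 0, 0.1],
    [0.6, 0, 0, 0, 0.15]
  ]
}}

```text
clock: 19.25
tcp_pos: [0.5056, 0.2122, 0.1089]
eef_rot: [180.0, 0.0, 145.3]
wrist_force: [1.9, -4.8, 6.0]
opening: 0.0489
```

```bash
python3 -c "
from h import *
feel()"
```

```text
19.5 [0.506 0.212 0.109] yaw 145.4028353900211 j6 -35.0162375772292 op 0.04868870290298035
F [ 1.648 -4.585  6.315] M [-0.847 -0.335  0.3  ] Mz [0.354 0.309 0.256 0.282 0.3   0.3  ]
```

{"method": "carry_out", "body": {
  "commands": [
    [0.6, 0, 0, 0, 0.05],
    [0.6, 0, 0, 0, 0.1],
    [0.6, 0, 0, 0, 0.15],
    [0.6, 0, 0, 0, 0.2],
    [0.6, 0, 0, 0, 0.25]
  ]
}}

```text
clock: 20.05
tcp_pos: [0.5056, 0.2122, 0.1089]
eef_rot: [180.0, 0.0, 131.0]
wrist_force: [0.3, -6.3, 7.1]
opening: 0.049
```

```bash
python3 -c "
from h import *
feel()"
```

```text
20.3 [0.506 0.212 0.109] yaw 131.08408942034967 j6 -20.697196673854815 op 0.048783167149954704
F [ 0.7   -5.66   7.257] M [-0.994 -0.256  0.37 ] Mz [0.412 0.416 0.358 0.332 0.372 0.329]
```

{"method": "carry_out", "body": {
  "commands": [
    [0.6, 0, 0, 0, 0.03],
    [0.6, 0, 0, 0, 0.05],
    [0.6, 0, 0, 0, 0.08],
    [0.6, 0, 0, 0, 0.1],
    [0.6, 0, 0, 0, 0.1]
  ]
}}

```text
clock: 20.85
tcp_pos: [0.5056, 0.2121, 0.1089]
eef_rot: [-180.0, 0.0, 125.3]
wrist_force: [0.9, -5.8, 7.3]
opening: 0.049
```

```bash
python3 -c "
from h import *
feel(10)"
```

```text
21.3 [0.506 0.212 0.109] yaw 125.36329999560351 j6 -14.971514961321544 op 0.04935386861672454
F [ 0.518 -6.167  7.357] M [-1.025 -0.213  0.383] Mz [0.393 0.314 0.39  0.396 0.363 0.423 0.367 0.382 0.41  0.388]
```

{"method": "carry_out", "body": {
  "commands": [
    [0.6, 0, 0, 0, 0.03],
    [0.6, 0, 0, 0, 0.05],
    [0.6, 0, 0, 0, 0.08],
    [0.6, 0, 0, 0, 0.1],
    [0.6, 0, 0, 0, 0.1]
  ]
}}

```text
clock: 21.85
tcp_pos: [0.5055, 0.2121, 0.1089]
eef_rot: [-180.0, 0.0, 119.6]
wrist_force: [-0.1, -6.6, 6.5]
opening: 0.0486
```

```bash
python3 -c "
from h import *
feel(10)"
```

```text
22.3 [0.505 0.212 0.109] yaw 119.63819228902203 j6 -9.24463684458504 op 0.04882629023494543
F [ 0.228 -6.243  7.779] M [-1.09  -0.152  0.416] Mz [0.442 0.465 0.411 0.417 0.457 0.365 0.404 0.416 0.393 0.39 ]
```

{"method": "carry_out", "body": {
  "commands": [
    [0.6, 0, 0, 0, 0.03],
    [0.6, 0, 0, 0, 0.05],
    [0.6, 0, 0, 0, 0.08],
    [0.6, 0, 0, 0, 0.1],
    [0.6, 0, 0, 0, 0.1]
  ]
}}

```text
clock: 22.85
tcp_pos: [0.5055, 0.2121, 0.1089]
eef_rot: [-180.0, 0.0, 113.9]
wrist_force: [-0.2, -6.7, 8.6]
opening: 0.0487
```

```bash
python3 -c "
from h import *
feel(10)"
```

```text
23.3 [0.505 0.212 0.109] yaw 113.9108178742607 j6 -3.516986002001507 op 0.048904086105483406
F [-0.165 -6.472  8.193] M [-1.122 -0.08   0.433] Mz [0.435 0.402 0.455 0.416 0.43  0.458 0.439 0.461 0.415 0.422]
```

{"method": "carry_out", "body": {
  "commands": [
    [0.6, 0, 0, 0, 0.05],
    [0.6, 0, 0, 0, 0.08],
    [0.6, 0, 0, 0, 0.12],
    [0.6, 0, 0, 0, 0.15],
    [0.6, 0, 0, 0, 0.18],
    [0.6, 0, 0, 0, 0.2],
    [0.6, 0, 0, 0, 0.2]
  ]
}}

```text
clock: 24.05
tcp_pos: [0.5054, 0.212, 0.1089]
eef_rot: [-180.0, 0.0, 102.4]
wrist_force: [-0.8, -6.7, 9.0]
opening: 0.049
```

```bash
python3 -c "
from h import *
feel(12)"
```

```text
24.6 [0.505 0.212 0.109] yaw 102.45661513381388 j6 7.940436731691201 op 0.048967343675354366
F [-0.58  -6.72   8.927] M [-1.163  0.044  0.498] Mz [0.457 0.551 0.437 0.487 0.441 0.494 0.496 0.499 0.535 0.5   0.542 0.535]
```

{"method": "carry_out", "body": {
  "commands": [
    [-1, 0, 0, 0, 0],
    [-1, 0, 0, 0, 0],
    [-1, 0, 0, 0, 0],
    [-1, 0, 0, 0, 0],
    [-1, 0, 0, 0, 0],
    [-1, 0, 0, 0, 0],
    [-1, 0, 0, -2, 0],
    [-1, 0, 0, -5, 0],
    [-1, 0, 0, -9, 0],
    [-1, 0, 0, -14, 0],
    [-1, -5, 0, -15, 0],
    [-1, -10, 0, -15, 0],
    [-1, -10, 0, -15, 0],
    [-1, -10, 0, -15, 0]
  ]
}}

```text
clock: 26.05
tcp_pos: [0.5266, 0.114, 0.2587]
eef_rot: [180.0, -0.0, 102.1]
wrist_force: [-1.0, -0.0, -0.0]
opening: 0.0912
```

```bash
python3 - <<'E'
from h import *
feel(3)
I={n:optics.snapshot(n) for n in("wrist","scene","side")}
f=lambda im,x,y,w,h,k:cv2.resize(im[y:y+h,x:x+w],None,fx=k,fy=k,interpolation=cv2.INTER_CUBIC)
cv2.imwrite("pics/s10.png",np.hstack([f(I["scene"],355,255,75,100,5),f(I["side"],265,110,75,100,5)]))
cv2.imwrite("pics/w10.png",I["wrist"]);cv2.imwrite("pics/sc10.png",I["scene"])
E
```

```text
26.15 [0.526 0.115 0.258] yaw 102.27317014152268 j6 -2.401038128302324 op 0.09111410057407662
F [-0.092  0.092 -0.037] M [-0.018 -0.087 -0.014] Mz [-0.016 -0.054  0.029]
```

View pics/s10.png

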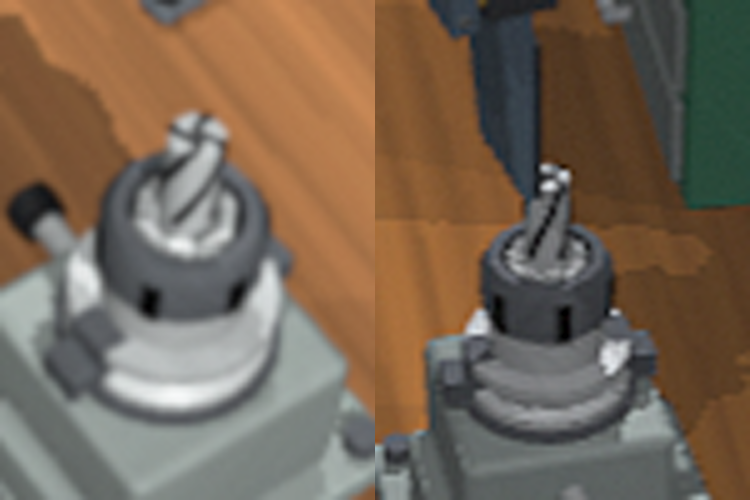

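View pics/sc10.png

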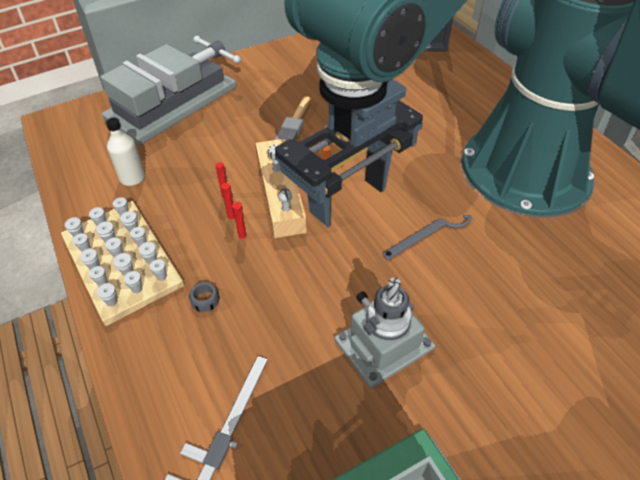

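View pics/w10.png

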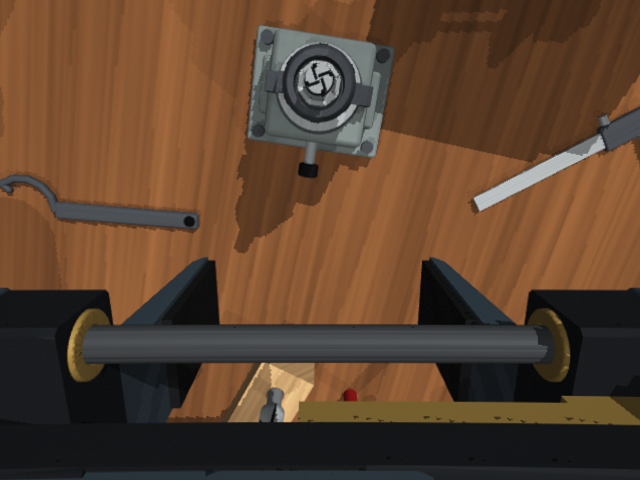

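```bash
python3 - <<'E'
from h import *
a=optics.calibration("scene");b=optics.calibration("side")
print(tri([ray(a,(394.2,279.9)),ray(b,(300.2,145.2))]))
# expected silhouettes: top centre if home, relative to collet centre
for z in (.141,.175): print(z,proj(a,[.5056,.2129,z]),proj(b,[.5056,.2129,z]))
E
python3 - <<'E'
import cv2,numpy as np
f=lambda im,x,y,w,h,k:cv2.resize(im[y:y+h,x:x+w],None,fx=k,fy=k,interpolation=cv2.INTER_CUBIC)
cv2.imwrite("pics/w10c.png",f(cv2.imread("pics/w10.png"),265,30,110,110,5.4))
E
```

```text
[0.5057297  0.20914664 0.17534909]
0.141 [[392.09617722 296.1208463 ]] [[298.90651033 158.68969114]]
0.175 [[394.40728668 282.29843495]] [[298.80518631 143.8118932 ]]
```

View pics/w10c.png

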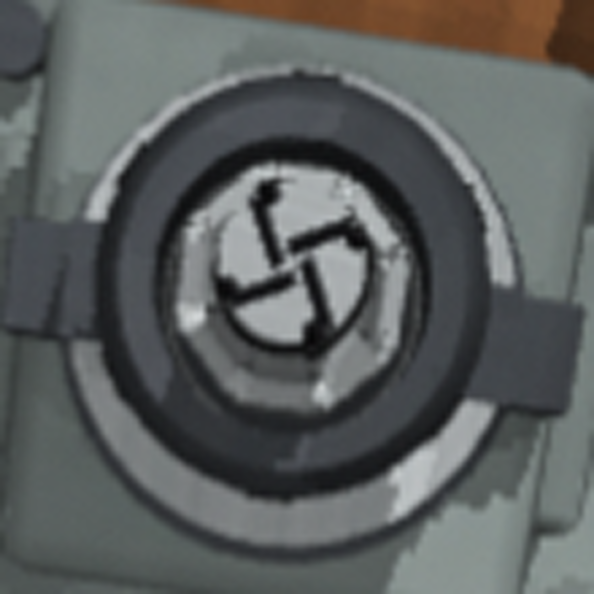

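```bash
python3 - <<'E'
from h import *
c=optics.calibration("wrist")
q=lambda x,y:(265+x/5.4-.4,30+y/5.4-.4)
for p,z in (((293,272),.175),((294,291),.141),((293,284),.141),((295,283),.14)): print(p,onz(c,q(*p),z))
s=st(); print(delta(s,[.5056,.2129,.20],s['eef_rot'][2]))
I=optics.snapshot("side"); J=optics.snapshot("scene")
f=lambda im,x,y,w,h,k:cv2.resize(im[y:y+h,x:x+w],None,fx=k,fy=k,interpolation=cv2.INTER_CUBIC)
cv2.imwrite("pics/s11.png",np.hstack([f(J,370,268,45,60,8.5),f(I,278,130,45,60,8.5)]))
E
```

```text
(293, 272) [0.50600582 0.21135055 0.175     ]
(294, 291) [0.50598124 0.21206348 0.141     ]
(293, 284) [0.50569013 0.21282047 0.141     ]
(295, 283) [0.50588884 0.21306299 0.14      ]
26.35 [0.5263 0.1156 0.2584] [-179.9799   -0.0041  102.3393] q [  9.9131   3.9445 116.3532   0.0037  59.7225  -2.4282] F [0.0342 0.4864 0.429 ] M [-0.0586 -0.1365  0.0447] op 0.09112090499331248
(array([9.94, 0.06, 5.84]), np.float64(0.0))
```

View pics/s11.png

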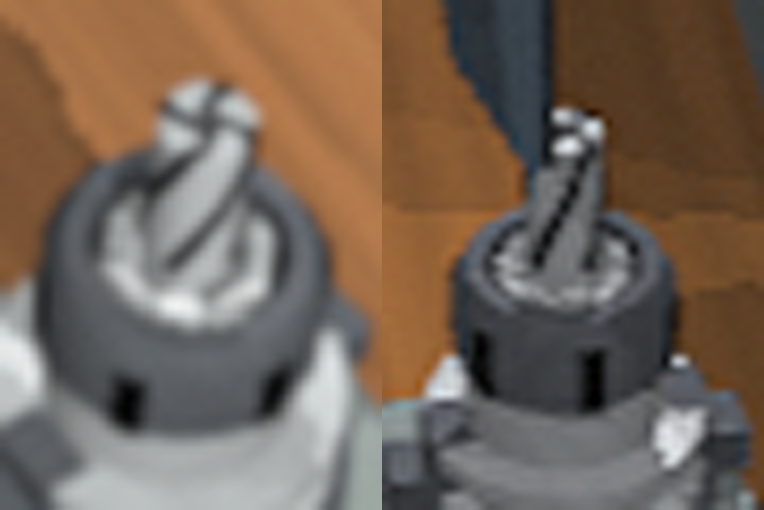

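The pictures leave the height uncertain by about 2 mm, so I'll check it with a light touch of the closed fingertips on the cutter's top (expected z 0.175).

{"method": "carry_out", "body": {
  "commands": [
    [1, 5, 0, 2, 0],
    [1, 9.9, -0.1, 4, 0],
    [1, 9.9, -0.1, 6, 0],
    [1, 9.9, -0.1, 6, 0],
    [1, 9.9, -0.1, 6, 0],
    [1, 9.9, -0.1, 6, 0],
    [1, 9.9, -0.1, 6, 0],
    [1, 9.9, -0.1, 6, 0],
    [1, 9.9, -0.1, 6, 0],
    [1, 9.9, -0.1, 6, 0],
    [1, 9.9, -0.1, 6, 0],
    [1, 9.9, -0.1, 6, 0],
    [1, 9.9, -0.1, 7, 0],
    [1, 9.9, -0.1, 7.7, 0],
    [1, 9.9, -0.1, 7.7, 0]
  ],
  "grip_force": 10
}}

```text
clock: 27.95
tcp_pos: [0.5037, 0.211, 0.1801]
eef_rot: [-179.9, 0.0, 102.3]
wrist_force: [-0.1, 0.2, 0.5]
opening: 0.0001
```

{"method": "carry_out", "body": {
  "commands": [
    [1, 0, 0, 0.1, 0],
    [1, 0, 0, 0.2, 0],
    [1, 0, 0, 0.2, 0]
  ]
}}

```text
clock: 28.25
tcp_pos: [0.5046, 0.2113, 0.1797]
eef_rot: [180.0, -0.0, 102.3]
wrist_force: [-0.9, -0.3, 0.6]
opening: 0.0008
```

{"method": "carry_out", "body": {
  "commands": [
    [1, 0, 0, 0.05, 0],
    [1, 0, 0, 0.1, 0],
    [1, 0, 0, 0.1, 0]
  ]
}}

```text
clock: 28.55
tcp_pos: [0.5045, 0.2112, 0.1786]
eef_rot: [180.0, 0.0, 102.3]
wrist_force: [0.3, 0.3, 0.1]
opening: 0.0003
```

{"method": "carry_out", "body": {
  "commands": [
    [1, 0, 0, 0.05, 0],
    [1, 0, 0, 0.1, 0],
    [1, 0, 0, 0.1, 0]
  ]
}}

```text
clock: 28.85
tcp_pos: [0.5044, 0.2113, 0.1776]
eef_rot: [-180.0, 0.0, 102.3]
wrist_force: [0.8, -0.4, -0.2]
opening: 0.0004
```

No contact at 0.1776.

{"method": "carry_out", "body": {
  "commands": [
    [1, 0, 0, 0.05, 0],
    [1, 0, 0, 0.1, 0],
    [1, 0, 0, 0.1, 0]
  ]
}}

```text
clock: 29.15
tcp_pos: [0.5044, 0.2113, 0.1766]
eef_rot: [-180.0, 0.0, 102.3]
wrist_force: [-0.0, -0.2, 0.2]
opening: 0.0008
```

{"method": "carry_out", "body": {
  "commands": [
    [1, 0, 0, 0.05, 0],
    [1, 0, 0, 0.1, 0],
    [1, 0, 0, 0.1, 0]
  ]
}}

```text
clock: 29.45
tcp_pos: [0.5045, 0.2113, 0.1756]
eef_rot: [-180.0, 0.0, 102.3]
wrist_force: [-0.1, -0.0, 0.1]
opening: 0.0001
```

{"method": "carry_out", "body": {
  "commands": [
    [1, 0, 0, 0.04, 0],
    [1, 0, 0, 0.06, 0],
    [1, 0, 0, 0.06, 0]
  ]
}}

```text
clock: 29.75
tcp_pos: [0.5046, 0.2113, 0.1753]
eef_rot: [180.0, -0.0, 102.3]
wrist_force: [-2.0, -0.1, 4.8]
opening: 0.0002
```

{"method": "carry_out", "body": {
  "commands": [
    [1, 0, 0, -1, 0],
    [1, 0, 0, -4, 0],
    [1, 0, 0, -8, 0],
    [-1, -5, 0, -10, 0],
    [-1, -10, 0, -10, 0],
    [-1, -10, 0, -10, 0],
    [-1, -10, 0, -10, 0],
    [-1, -10, 0, -10, 0]
  ]
}}

```text
clock: 30.55
tcp_pos: [0.5255, 0.1141, 0.2751]
eef_rot: [-180.0, -0.0, 102.3]
wrist_force: [0.6, -0.9, 0.3]
opening: 0.0376
```

```bash
python3 - <<'E'
from h import *
st()
I=optics.snapshot("side")
cv2.imwrite("pics/side12.png",I)
E
```

```text
30.55 [0.5255 0.1141 0.2751] [-179.9914   -0.0094  102.2606] q [  9.7591   2.7323 115.7521   0.0102  61.5246  -2.5064] F [ 0.5976 -0.9375  0.2947] M [ 0.0421 -0.1234 -0.0036] op 0.037644753010603736
```

View pics/side12.png

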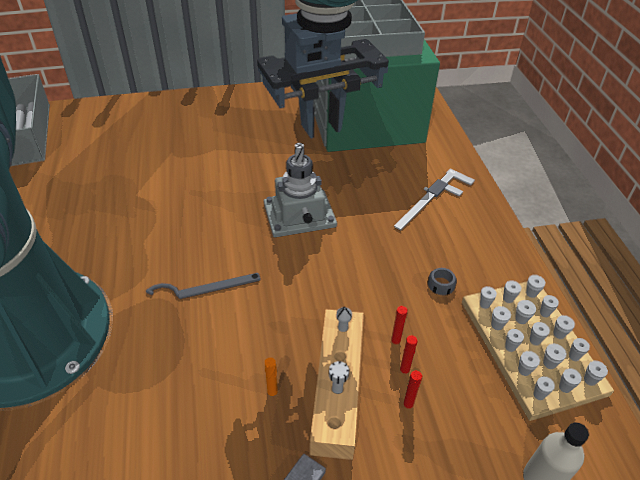

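The picture shows the end mill upright in the chuck at (299,150). The countersink (344,315) and slot cutter (338,372) are still in the block, and the gripper is clear of everything.

```bash
python3 -c "
from station import ctrl
print(ctrl.sign_off())"
```

```text
the job is handed in; nothing more can be done
None
```

The end mill is in the collet chuck, shank down and home on the back stop, and the nut is tightened. I handed the job in at about 30.6 s, with the gripper open and clear.

- **Seating:** I pressed the cutter home with about 17 N. After tightening, a light touch on its top met contact at about z = 0.1754 m, against 0.175 expected.
- **Tightening:** I turned the nut clockwise about 2.65 rad in a single grasp. The moment was 0.28–0.30 N m while the nut was loose and averaged 0.498 N m over 12 readings at the end. The right range is 0.45–0.55. Single readings ranged from 0.44 to 0.55, so no reading reached the 0.59 limit.
- **Other cutters:** The last picture shows the countersink and slot cutter still in the block. The red and orange look-alikes were not touched.
- **Checks that disagreed:** Rough measurements from the pictures put the top of the cutter about 2 mm higher than the touch did, and suggested it sat or leaned 1–2 mm off the axis. That is within the calibration error. I relied on the touch for the height, but did not check the possible lean any other way.

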